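# Load the spring scale to its mark with ring weights

## Robot

A 7-joint arm with a two-finger parallel gripper is mounted at the origin on a cart in front of the work surface, level with it; the furniture and walls round the work are solid. World frame = base frame: x ahead of the robot, y to its left, z up, the work surface at z = 0. Lengths are in m, angles in rad, forces in N, time in s.
With the tool pointing down it reaches from about 0.35 to 0.9 m from the base axis. Payload 19.9 kg.
Tool frame: the origin (TCP) lies midway between the tips of the shut fingers; the grasp point (between the pads) lies 19 mm behind it; z points along the fingers, y is the direction in which the jaws open and shut (so a half turn about z gives the same grasp; the last joint's range is limited). The gripper opens to 85 mm and grips with 20 to 120 N. Pads are 22 mm wide; open, the fingers measure 114 mm over their backs; the gripper's body (76 mm by 85 mm) begins 54 mm behind the grasp point. The pads swing forward as they close: fully open they stand 13 mm farther back than shut.
Start: joints at [-0.042, 0.417, -0.01, 1.614, 0.005, 1.111, -0.053], TCP at [0.625, 0, 0.231] pointing down, gripper open.
Joint ranges: [-2.81, 2.81], [-0.39, 2.02], [-1.27, 1.25], [0.06, 2.57], [-1.19, 4.33], [0.19, 2], [-2.82, 2.82]. Speed limits (rad/s): [1.89, 1.89, 2.39, 2.39, 3.01, 3.01, 3.01].

## Interface

Orientations are given as a unit quaternion [x, y, z, w].
In Python, from workcell import robot gives the robot as it stands. The module is installed in compiled form; this text tells all that it offers. Calls block until the motion is done:
- robot.move_to(position, orientation): joint-space move of the TCP to a pose.
- robot.movel(position, attitude=None, velocity=0.15, force_limit=None): straight line of the TCP; attitude=None keeps the orientation; velocity is the mean speed in m/s. With force_limit (N) it stops when the force on the tool has changed by that much, and returns True; else False.
- robot.set_joints(angles): joint-space move.
- robot.grip(opening, grip_force=None): opening from 0.0 (shut) to 1.0 (fully open); grip_force is the grip in N (None keeps the last); returns when the fingers have stopped.
- robot.dwell(seconds).
- robot.solve_ik(position, orientation): joint angles nearest the present ones, or None.
- robot.get_image(name): name is "scene" or "side" or "wrist"; returns (picture, depth): 480x640x3 uint8, blue, green, red; 480x640 float32, m along the optical axis (not along the pixel's ray), 0 where there is no reading.
- robot.camera_params(name): a dict with "camera_matrix" (3x3 intrinsics, pixels), "T" (4x4, takes a point from camera to world coordinates). Camera axes: x right, y up, looking along -z (the intrinsics and any distortion apply to the point x, -y, -z); pixel columns grow to the right and rows downward; lengths in m; the calibration is good to about 2 mm. A picture is of the moment at which its call begins: read the wrist's pose just before it. camera_params takes no time and is no camera call; for the wrist camera it gives the pose at the moment of the call.
A pose or a line that the arm cannot do raises robot.Unreachable and nothing moves.
- robot.finish_job(): hands the job in, once; it reports no verdict.
Trained networks look in the newest picture that a camera, given by its name, has taken for a name from the list of things; names that differ only in an ending like _2 or _b are one class to them, and where a whole thing is asked for, a point or a joint stands for the part that bears it (a point fixed in the world has none). Each returns a list of dicts, best first, with "conf" (0 to 1); they miss things now and then, are a little off and sometimes report something else, mostly with a low value. They report only what shows in the picture. A call takes as long as a camera call. They do not tell look-alikes from the thing itself.
- robot.look_for(query, camera): "centre" ([x, y, z] in m, in world coordinates, good to about 4 mm: the middle of the surface that is visible of it).
- robot.outline_of(query, camera): "mask" (480x640 bool, what is visible of it).
- robot.tip_of(query, camera): "centre" ([x, y, z] in m, in world coordinates, good to about 4 mm: a listed point, or the origin of a listed thing).
Readings, each from a call of its own:
- robot.current_t(): time.
- robot.current_joint_pos(): joint angles.
- robot.current_joint_velocities(): joint speeds.
- robot.current_tau(): joint torques, N m.
- robot.current_tool_pos(): TCP position.
- robot.current_eef_rot(): TCP orientation.
- robot.current_ft_force(): force on the tool from outside, world axes, zero at the start.
- robot.current_wrist_torque(): the same for the moment, N m.
- robot.current_width(): opening from 0.0 (shut) to 1.0 (fully open).
Only numpy, scipy, OpenCV 4.12 (cv2) and the standard library are available. Lean on these libraries where they do the work, as an engineer would, in place of code of your own. Each camera call takes 0.05 s, during which the arm holds its last target.

## Task

Thread the steel ring weights over the spindle of the spring scale, one after another, each flat on the pan or on the ring before, until the pan's pointer has sunk to the long mark line on the column or just past it, and leave the rings that are then not needed lying on the bench. Feel for the spindle gently and set each ring down without dropping it: the pan must never be forced far below the mark towards its bottom stop. Leave the other things on the bench where they are.

Things in the scene. Friction and masses are not known exactly. Their poses are not given: they have to be found in the camera images.
- scale: Spring scale, fixed on the bench. Square grey base 124 x 124 mm, 10 mm high; a round housing on it, and on a spring above that a round aluminium pan, 68 mm across, 5 mm thick, with an upright spindle in its middle. Origin and axes as scale_axis; the base is centred 4 mm to its +x and +y.
- scale_axis (a point): Centre of the scale's spring housing, on the bench top; z up. The steel spindle (14 mm across, flat-ended, 46 mm above the pan's top) and pan stand NEAR it: their guide is loosely fitted, so their common axis is off this point by up to 9 mm along each of the scale's x and y, unknown which way, but the same throughout a run. It stays upright and does not move sideways.
- mark_line (a point): The long black mark line on the front of the aluminium column, 65 mm above the bench (short strokes lie every 10 mm); the pointer at the pan's rim, level with the pan's top, sinks in front of it. Column: 22 mm wide, 8 mm thick, top 96 mm above the bench, at x = 56, y = 50 mm in the scale's frame, so fingers closing along the scale's x or y pass clear of it.
- pan (a joint): How far the pan has sunk (m): its top is 0.085 - value above the bench; 0.020 is the mark line, 0.042 the bottom stop. Empty it stands at 0 to 0.010, as its weight differs. Spring 255 N/m (1 N sinks it 4 mm); each ring sinks it about 8 mm, so two or three are needed. A ring pressed on the spindle's end instead of passing over it pushes the pan down.
- ring_0_mid (a point): Flat plain steel ring weight 1 of 4 (all alike): 56 mm outer diameter, 17 mm hole, 12 mm thick, about 0.21 kg, lying flat on the bench. The point is the ring's centre, half-way up (6 mm above its underside); z is the ring's axis.
- ring_1_mid (a point): Flat plain steel ring weight 2 of 4 (all alike): 56 mm outer diameter, 17 mm hole, 12 mm thick, about 0.21 kg, lying flat on the bench. The point is the ring's centre, half-way up (6 mm above its underside); z is the ring's axis.
- ring_2_mid (a point): Flat plain steel ring weight 3 of 4 (all alike): 56 mm outer diameter, 17 mm hole, 12 mm thick, about 0.21 kg, lying flat on the bench. The point is the ring's centre, half-way up (6 mm above its underside); z is the ring's axis.
- ring_3_mid (a point): Flat plain steel ring weight 4 of 4 (all alike): 56 mm outer diameter, 17 mm hole, 12 mm thick, about 0.21 kg, lying flat on the bench. The point is the ring's centre, half-way up (6 mm above its underside); z is the ring's axis.
- lens_can: Bystander: black can, 40 mm across, 52 mm high; origin at the centre of its underside.
- specimen: Bystander: round mounted specimen, 30 mm across, 21 mm high; origin at the centre of its underside.
- tape_roll: Bystander: roll of tape lying flat, 100 mm across, 25 mm high; origin at the centre of its underside.
There are look-alikes about, which are no part of the job. What is shaped like the part that bears ring_2_mid but purple or red is not meant.

How it is judged:
By the outcome, as a careful person would: the job done as asked, in the order asked, and still so for the second after the job is handed in, with the robot touching nothing.
It also fails if it takes over 72 s, if anything falls off the work surface, if the arm or the gripper's body presses on something with over 40 N, if the wrist force passes 120 N, or if a joint passes its speed limit or range.

## Working session

There is one attempt and no reset: what is moved stays moved. The work goes in short steps, each a Python script; the robot and the scene stay as the last script left them, time stands still between calls to the robot, and variables do not carry over. Pictures are saved under pics/ and viewed, and the job is handed in when it is done.

```bash
mkdir -p pics; ls; python3 - <<'E'
from workcell import robot
import cv2, numpy as np
print(robot.current_t())
for c in ["scene","side","wrist"]:
    p,d=robot.get_image(c); cv2.imwrite(f"pics/a_{c}.png",p)
    P=robot.camera_params(c); print(c,np.round(P["camera_matrix"],1).tolist(),np.round(P["T"],3).tolist(), [k for k in P])
    for q in ["ring_0_mid","scale_axis","mark_line"]:
        print(q,[(np.round(r["centre"],3).tolist(),round(r["conf"],2)) for r in robot.tip_of(q,c)])
print(robot.current_t())
E
```

```text
pics
0.0
scene [[589.9, 0.0, 330.3], [0.0, 589.9, 242.8], [0.0, 0.0, 1.0]] [[0.668, 0.391, -0.633, -0.155], [-0.744, 0.327, -0.583, -0.677], [-0.021, 0.86, 0.509, 0.635], [0.0, 0.0, 0.0, 1.0]] ['camera_matrix', 'T']
ring_0_mid [([0.609, -0.324, 0.006], 0.9)]
scale_axis [([0.605, -0.13, 0.006], 0.55)]
mark_line [([0.593, 0.07, 0.066], 0.91)]
side [[547.7, 0.0, 329.8], [0.0, 547.7, 241.7], [0.0, 0.0, 1.0]] [[-0.825, 0.264, -0.501, 0.032], [-0.566, -0.385, 0.729, 0.707], [-0.001, 0.884, 0.467, 0.567], [0.0, 0.0, 0.0, 1.0]] ['camera_matrix', 'T']
ring_0_mid [([0.611, -0.329, 0.007], 0.66)]
scale_axis [([0.52, 0.033, 0.003], 0.91)]
mark_line [([0.588, 0.068, 0.067], 0.67)]
wrist [[410.5, 0.0, 320.8], [0.0, 410.5, 238.4], [0.0, 0.0, 1.0]] [[1.0, -0.001, 0.001, 0.625], [0.001, 0.952, 0.305, 0.079], [-0.001, -0.305, 0.952, 0.375], [0.0, 0.0, 0.0, 1.0]] ['camera_matrix', 'T']
ring_0_mid []
scale_axis [([0.525, 0.038, 0.004], 0.87)]
mark_line [([0.586, 0.072, 0.07], 0.8)]
0.6
```

View pics/a_scene.png

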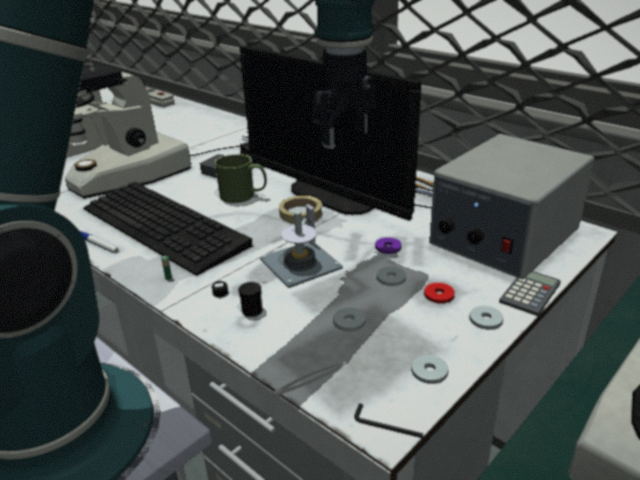

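View pics/a_side.png

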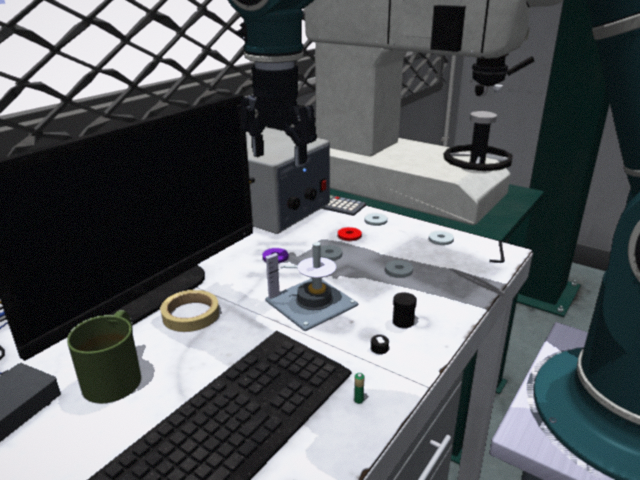

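View pics/a_wrist.png

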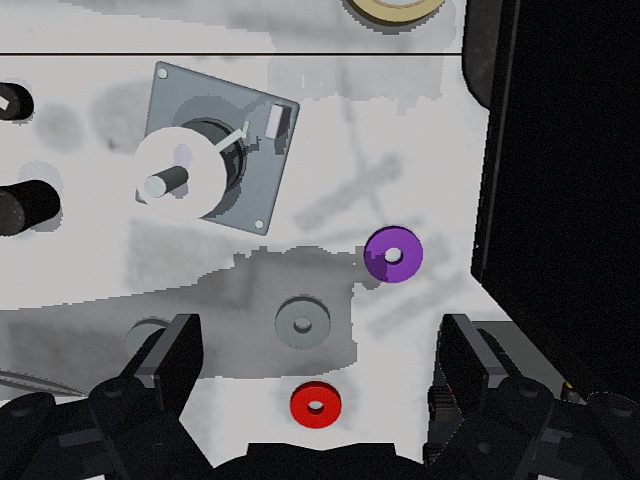

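The scene picture shows a spring scale at about (297,258) and four steel-grey rings at about (391,275), (349,318), (486,316) and (430,368). The purple ring at (388,245) and the red ring at (440,292) are the look-alikes. The side view and wrist view agree.

```bash
cat > h.py <<'E'
from workcell import robot
import cv2, numpy as np
def snap(c,name=None):
    P=robot.camera_params(c); p,d=robot.get_image(c)
    if name: cv2.imwrite(f"pics/{name}.png",p); np.savez(f"pics/{name}.npz",p=p,d=d,K=P["camera_matrix"],T=P["T"])
    return p,d,np.array(P["camera_matrix"]),np.array(P["T"])
def rays(uv,K,T):
    uv=np.atleast_2d(np.asarray(uv,float))
    c=np.stack([(uv[:,0]-K[0,2])/K[0,0],-(uv[:,1]-K[1,2])/K[1,1],-np.ones(len(uv))],1)
    return c@T[:3,:3].T
def plane(uv,z,K,T):
    r=rays(uv,K,T); o=T[:3,3]; return o+r*((z-o[2])/r[:,2])[:,None]
def cloud(d,K,T):
    v,u=np.mgrid[:480,:640]; r=rays(np.c_[u.ravel(),v.ravel()],K,T)
    X=T[:3,3]+r*d.reshape(-1,1); X=X.reshape(480,640,3); X[d<=0]=np.nan; return X
def proj(X,K,T):
    c=(np.atleast_2d(X)-T[:3,3])@T[:3,:3]; return np.c_[K[0,0]*c[:,0]/-c[:,2]+K[0,2],-K[1,1]*c[:,1]/-c[:,2]+K[1,2]]
E
python3 - <<'E'
from h import *
print(robot.current_eef_rot(),robot.current_tool_pos(),robot.current_width(),robot.current_ft_force())
for c in ["scene","wrist","side"]:
    p,d,K,T=snap(c,"b_"+c); X=cloud(d,K,T)
    for r in robot.outline_of("ring_0_mid",c):
        m=r["mask"]; 
        if m.sum()<20: continue
        v,u=np.nonzero(m); (cu,cv),_=cv2.minEnclosingCircle(np.c_[u,v].astype(np.float32))
        print(c,round(r["conf"],2),(round(cu),round(cv)),np.round(plane([cu,cv],.006,K,T)[0],3),np.round(np.nanmean(X[m],0),3),p[m].mean(0).round())
    for r in robot.look_for("ring_0_mid",c): print(" lf",np.round(r["centre"],3),round(r["conf"],2))
    if c=="scene":
        for q in [(391,275),(349,318),(486,316),(430,368)]: print(q,np.round(plane(q,.012,K,T)[0],3),np.round(X[q[1],q[0]],3))
    if c!="scene":
        for z0,z1 in [(.09,.14),(.065,.09)]:
            m=(X[...,2]>z0)&(X[...,2]<z1)&(abs(X[...,0]-.525)<.05)&(abs(X[...,1]-.038)<.05)
            Y=X[m]; print(c,z0,m.sum(),np.round(np.median(Y,0),4), np.round(Y.max(0),4),np.round(Y.min(0),4)) if m.any() else 0
print(robot.current_t())
E
```

```text
[ 7.07136757e-01  7.07076802e-01 -4.93258346e-05 -3.22897952e-05] [ 6.24962688e-01 -2.39969431e-05  2.31255849e-01] 0.9964214137567446 [ 0.28626287 -0.14505919 -0.83150585]
scene 0.95 (486, 318) [ 0.611 -0.328  0.006] [ 0.605 -0.331  0.011] [153. 156. 143.]
 lf [ 0.602 -0.33   0.018] 0.69
(391, 275) [ 0.604 -0.131  0.012] [ 0.614 -0.124  0.003]
(349, 318) [ 0.452 -0.156  0.012] [ 0.461 -0.148  0.003]
(486, 316) [ 0.607 -0.33   0.012] [ 0.616 -0.326  0.005]
(430, 368) [ 0.439 -0.329  0.012] [ 0.447 -0.324  0.003]
wrist 0.09 817 [0.5258 0.0344 0.1238] [0.5294 0.0399 0.1283] [0.5155 0.0261 0.0901]
wrist 0.065 6419 [0.5272 0.0386 0.0802] [0.5742 0.0707 0.09  ] [ 4.885e-01 -3.000e-04  7.720e-02]
side 0.66 (375, 218) [ 0.613 -0.331  0.006] [ 0.606 -0.319  0.01 ] [191. 185. 174.]
 lf [ 0.61  -0.319  0.017] 0.55
side 0.09 160 [0.5204 0.0378 0.1103] [0.5293 0.0414 0.126 ] [0.5149 0.0259 0.0901]
side 0.065 625 [0.5192 0.0401 0.0787] [0.5748 0.07   0.0897] [ 0.4886 -0.001   0.0741]
1.05
```

```bash
cat >> h.py <<'E'
from scipy.spatial.transform import Rotation as R
def quat(deg): return (R.from_euler('z',deg,degrees=True)*R.from_quat([2**-.5,2**-.5,0,0])).as_quat()
E
python3 - <<'E'
from h import *
# yaw from base corners (plane z=.010) in first wrist picture
z=np.load("pics/b_wrist.npz")
c=plane([(158,62),(299,103),(266,235),(137,200)],.010,z["K"],z["T"]); print(c.round(4),c.mean(0).round(4))
e=c[1]-c[0]; print(np.degrees(np.arctan2(e[1],e[0])),np.linalg.norm(e)); e=c[1]-c[2]; print(np.degrees(np.arctan2(e[1],e[0])),np.linalg.norm(e))
robot.move_to([.522,.033,.235],quat(-16))
robot.dwell(.2)
F=[]
for i in range(10): F.append(robot.current_ft_force()); robot.dwell(.02)
print(np.round(F,2).tolist())
p,d,K,T=snap("wrist","c_wrist"); print(robot.current_tool_pos(),T.round(4).tolist())
X=cloud(d,K,T)
m=(X[...,2]>.115)&(X[...,2]<.14)&(abs(X[...,0]-.525)<.05)&(abs(X[...,1]-.038)<.05)
print(m.sum(),np.nanmedian(X[m],0))
m=(X[...,2]>.07)&(X[...,2]<.09)&(abs(X[...,0]-.525)<.05)&(abs(X[...,1]-.038)<.05); print(np.nanmedian(X[m],0))
print(robot.current_t())
E
```

```text
[[ 0.4905  0.1145  0.01  ]
 [ 0.6058  0.0826  0.01  ]
 [ 0.5733 -0.0343  0.01  ]
 [ 0.4575 -0.0012  0.01  ]] [0.5318 0.0404 0.01  ]
-15.462192614637399 0.11971986123219944
74.43115776041563 0.12132247399226444
[[0.39, -1.19, 0.28], [-0.33, 0.33, -0.21], [0.24, -0.77, -0.58], [-0.09, 0.14, -0.69], [-0.48, 0.09, 0.12], [-0.17, -0.01, -0.16], [0.48, 0.32, -0.31], [-0.21, -0.35, -0.2], [-0.37, 0.41, 0.06], [-0.42, -0.19, -0.41]]
[0.52222517 0.03282876 0.23475346] [[0.9614, 0.2617, 0.0851, 0.5435], [-0.2752, 0.9157, 0.2928, 0.109], [-0.0013, -0.3049, 0.9524, 0.3788], [0.0, 0.0, 0.0, 1.0]]
421 [0.52264569 0.0345023  0.1258389 ]
[0.5261053  0.03831944 0.08013767]
1.975
```

View pics/c_wrist.png

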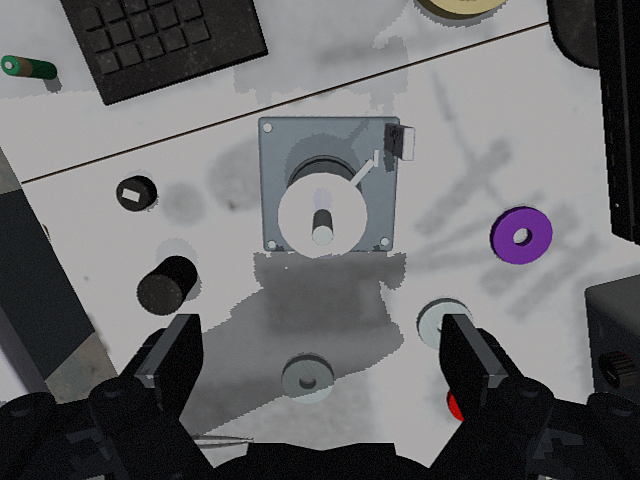

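The wrist view is square to the scale base. The spindle end is at about (322,235), the pan disc is centred near (322,215), and ring B is at (307,378).

```bash
python3 - <<'E'
from h import *
z=np.load("pics/c_wrist.npz"); p,d,K,T=z["p"],z["d"],z["K"],z["T"]
cr=p[165:265,270:375]; cv2.imwrite("pics/c_crop.png",cv2.resize(cr,None,fx=6,fy=6,interpolation=cv2.INTER_NEAREST)[:600])
X=cloud(d,K,T)
m=((X[...,2]>.121)&(X[...,2]<.131)&(abs(X[...,0]-.525)<.03)&(abs(X[...,1]-.035)<.03)).astype(np.uint8)
cn=max(cv2.findContours(m,cv2.RETR_EXTERNAL,cv2.CHAIN_APPROX_NONE)[0],key=len)
e=cv2.fitEllipse(cn); print("top px",e, np.median(X[m>0],0)); print(plane(e[0],.1258,K,T)); 
m=((X[...,2]>.074)&(X[...,2]<.086)&(abs(X[...,0]-.525)<.06)&(abs(X[...,1]-.035)<.06)).astype(np.uint8)
m=cv2.morphologyEx(m,cv2.MORPH_OPEN,np.ones((15,15)))
cn=max(cv2.findContours(m,cv2.RETR_EXTERNAL,cv2.CHAIN_APPROX_NONE)[0],key=len)
e=cv2.fitEllipse(cn); print("pan",e,plane(e[0],.0801,K,T))
E
```

```text
top px ((322.0274658203125, 234.15731811523438), (20.380334854125977, 21.445484161376953), 5.966917991638184) [0.52243643 0.03373146 0.12597655]
[[0.52243996 0.03372739 0.1258    ]]
pan ((338.89520263671875, 202.7786407470703), (41.25137710571289, 71.78546142578125), 142.3961639404297) [[0.53739169 0.04015895 0.0801    ]]
```

View pics/c_crop.png

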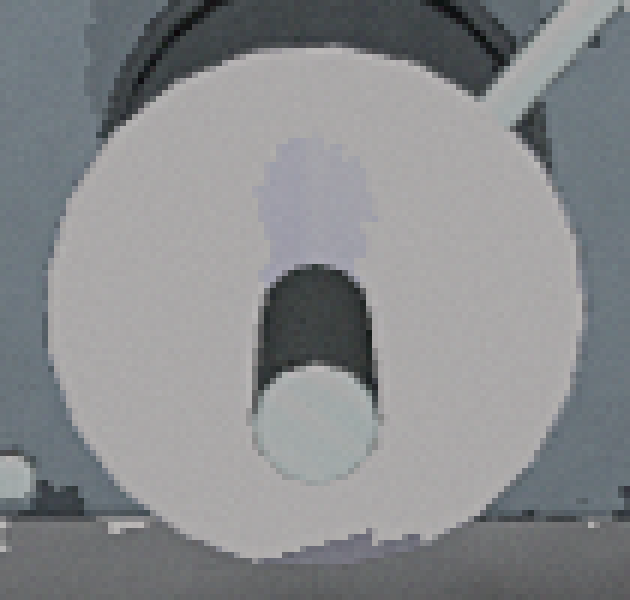

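```bash
python3 - <<'E'
from h import *
z=np.load("pics/c_wrist.npz"); K,T=z["K"],z["T"]
print("spindle",plane([322.1,235.0],.1258,K,T),"pan",plane([322,215.2],.0801,K,T))
print("B",plane([307.5,378],.012,K,T))
x,y=plane([307.5,378],.012,K,T)[0][:2]
t=robot.current_t()
robot.movel([x,y,.20],velocity=.3); print(robot.current_t()-t)
robot.movel([x,y,.121],velocity=.2); print(robot.current_t()-t)
p,d,K,T=snap("wrist","d_wrist"); print(robot.current_tool_pos(),robot.current_t())
X=cloud(d,K,T); print(X[235,300:345:6].round(4).tolist())
E
```

```text
spindle [[0.52232885 0.03316718 0.1258    ]] pan [[0.52270526 0.03445387 0.0801    ]]
B [[ 0.45479652 -0.1483534   0.012     ]]
0.8083
1.35
[ 0.45570053 -0.14807494  0.12217405] 3.375
[[0.4419, -0.1431, 0.0141], [0.4456, -0.1442, 0.014], [0.4482, -0.1483, 0.0035], [0.4522, -0.1491, 0.0047], [0.456, -0.1502, 0.0046], [0.4598, -0.1517, 0.0032], [0.4641, -0.1496, 0.0135], [0.4679, -0.1506, 0.014]]
```

View pics/d_wrist.png

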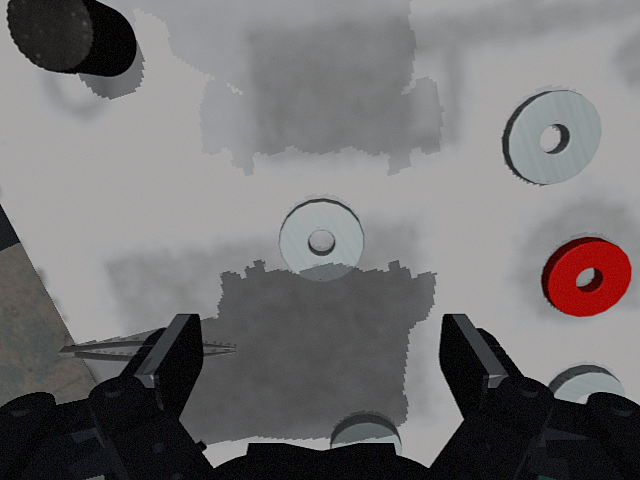

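```bash
python3 - <<'E'
from h import *
z=np.load("pics/d_wrist.npz"); p=z["p"]
cr=p[190:290,270:370]; cv2.imwrite("pics/d_crop.png",cv2.resize(cr,None,fx=6,fy=6,interpolation=cv2.INTER_NEAREST))
E
```

```text
(no output)
```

View pics/d_crop.png

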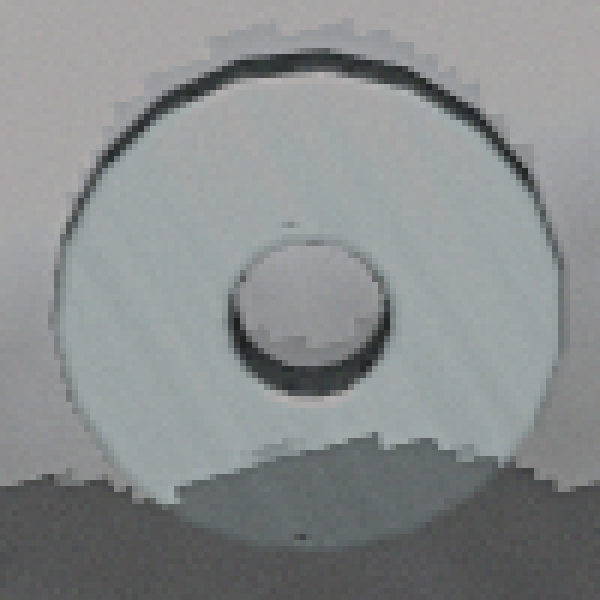

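```bash
python3 - <<'E'
from h import *
z=np.load("pics/d_wrist.npz"); K,T=z["K"],z["T"]
r=plane([321.2,242.0],.012,K,T)[0]; print("ring",r)
robot.grip(.78,40); t=robot.current_t()
robot.movel([r[0],r[1],.022],velocity=.2)
F=np.mean([robot.current_ft_force() for _ in range(8)],0); print("F0",F.round(2), robot.current_tool_pos(),robot.current_width())
hit=robot.movel([r[0],r[1],-.012],velocity=.03,force_limit=3); print(hit,robot.current_tool_pos(),np.mean([robot.current_ft_force() for _ in range(5)],0).round(2))
print(robot.current_t(),robot.current_t()-t)
snap("side","e_side")
snap("wrist","e_wrist")
E
```

```text
ring [ 0.45353926 -0.15207138  0.012     ]
F0 [-0.31 -0.3  -0.14] [ 0.45386916 -0.1522321   0.02261363] 0.784340719904963
True [ 0.45341338 -0.15202925 -0.00671305] [-1.06  0.86  6.15]
5.2333 1.525
```

View pics/e_wrist.png

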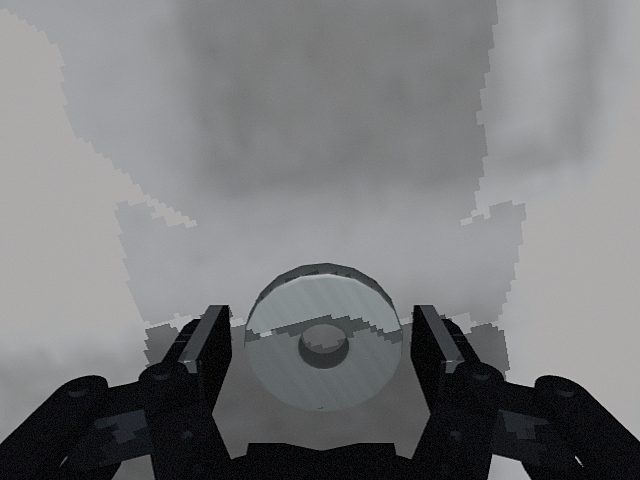

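```bash
python3 - <<'E'
from h import *
x,y=.45354,-.15207
robot.movel([x,y,-.0025],velocity=.05)
robot.grip(.5,50); print(robot.current_width(),robot.current_tool_pos(),robot.current_ft_force().round(2) if hasattr(robot.current_ft_force(),'round') else robot.current_ft_force())
robot.movel([x,y,.05],velocity=.1)
robot.movel([x,y,.19],velocity=.3)
p,d,K,T=snap("wrist","f_wrist"); print(robot.current_tool_pos(),robot.current_width(),robot.current_t())
F=np.mean([robot.current_ft_force() for _ in range(10)],0); print(F)
X=cloud(d,K,T); print((X[350:420:8,285]-robot.current_tool_pos()).round(4).tolist())
c=robot.current_tool_pos(); Rm=R.from_quat(robot.current_eef_rot()).as_matrix()
print("TCP px",proj([c],K,T), "9mm above",proj([np.array(c)+[0,0,.0095]],K,T))
E
```

```text
0.6297606410318338 [ 0.45351958 -0.15206433 -0.00209984] [-4.19  1.83 18.03]
[ 0.45289375 -0.15183843  0.18881504] 0.6221593475258377 7.2083
[-0.62683436  0.15379235 -1.91938412]
[[-0.0138, -0.0002, 0.0167], [-0.0147, -0.0031, 0.0171], [-0.0164, -0.0078, 0.0148], [-0.017, -0.0101, 0.0163], [-0.0179, -0.0133, 0.0165], [-0.0191, -0.0168, 0.0163], [-0.0854, -0.1704, -0.1842], [-0.0886, -0.1802, -0.1854], [-0.0908, -0.1878, -0.1836]]
TCP px [[321.84814063 317.44870288]] 9mm above [[321.85124167 329.89957247]]
```

View pics/f_wrist.png

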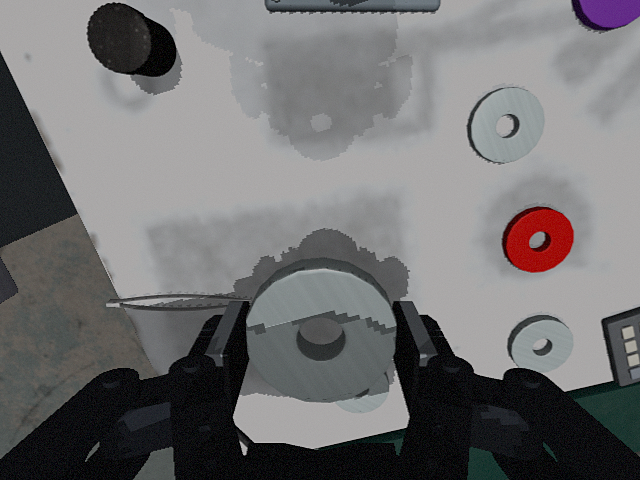

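```bash
python3 - <<'E'
from h import *
z=np.load("pics/f_wrist.npz"); p=z["p"]
cr=p[250:410,242:402]; cr=cv2.convertScaleAbs(cr,alpha=1.2)
cv2.imwrite("pics/f_crop.png",cv2.resize(cr[50:120,30:130],None,fx=6,fy=6,interpolation=cv2.INTER_NEAREST))
z=np.load("pics/c_wrist.npz"); print("spindle",plane([322.1,235.0],.124,z["K"],z["T"]))
z=np.load("pics/d_wrist.npz"); print("ring",plane([321.1,242.3],.012,z["K"],z["T"]))
E
```

```text
spindle [[0.52217844 0.03262767 0.124     ]]
ring [[ 0.45342041 -0.15225132  0.012     ]]
```

View pics/f_crop.png

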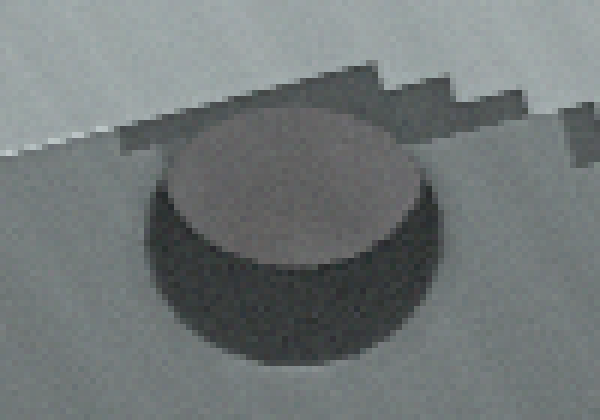

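```bash
python3 - <<'E'
from h import *
z=np.load("pics/f_wrist.npz"); K,T=z["K"],z["T"]
c=np.array([.45289375,-.15183843,.18881504])
Rz=R.from_euler('z',16,degrees=True).as_matrix()
for h in (.014,.016):
    r=plane([320.4,338.7],c[2]+h,K,T)[0]; print(h,(r-c)*1e3,"scale frame",Rz@(r-c)*1e3)
z=np.load("pics/d_wrist.npz"); r=plane([321.1,242.3],.012,z["K"],z["T"])[0]-np.array([.45354,-.15207,.012]); print("pregrasp",Rz@r*1e3)
E
```

```text
0.014 [-0.7752854  -0.79728408 14.        ] scale frame [-0.52549088 -0.98009627 14.        ]
0.016 [-0.43219433  0.37825385 16.        ] scale frame [-0.51971274  0.24447204 16.        ]
pregrasp [-6.49799556e-02 -2.07257811e-01  1.04083409e-14]
```

```bash
cat >> h.py <<'E'
def force(n=12): return np.mean([robot.current_ft_force() for _ in range(n)],0)
E
python3 - <<'E'
from h import *
x,y=.5226,.0327
robot.movel([x,y,.17],velocity=.25); robot.movel([x,y,.135],velocity=.1); robot.dwell(.15)
print(robot.current_tool_pos(), force().round(2))
h=robot.movel([x,y,.112],velocity=.04,force_limit=2.0)
print(h,robot.current_tool_pos(), force().round(2),robot.current_t())
snap("wrist","g_wrist");snap("side","g_side")
E
```

```text
[0.52298126 0.03258878 0.13570442] [-0.31 -0.19 -1.75]
False [0.52266336 0.03271349 0.11203127] [-0.52 -0.25 -2.05] 9.525
```

```bash
python3 - <<'E'
import cv2
p=cv2.imread("pics/g_side.png"); a=cv2.resize(p[200:340,230:400],None,fx=3.5,fy=3.5); cv2.imwrite("pics/g_side_crop.png",a)
E
```

```text
(no output)
```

View pics/g_wrist.png

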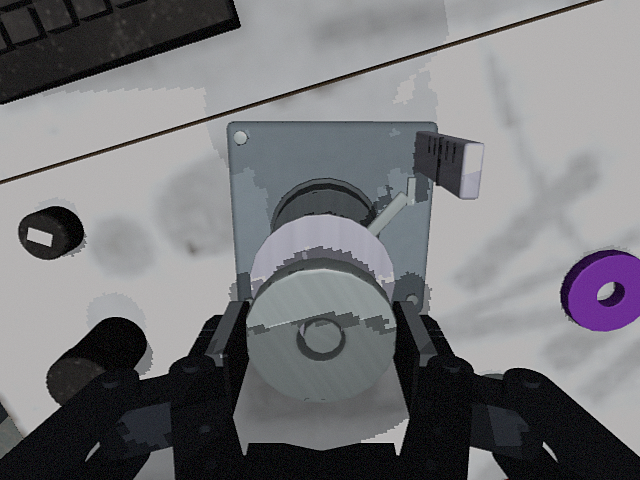

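View pics/g_side_crop.png

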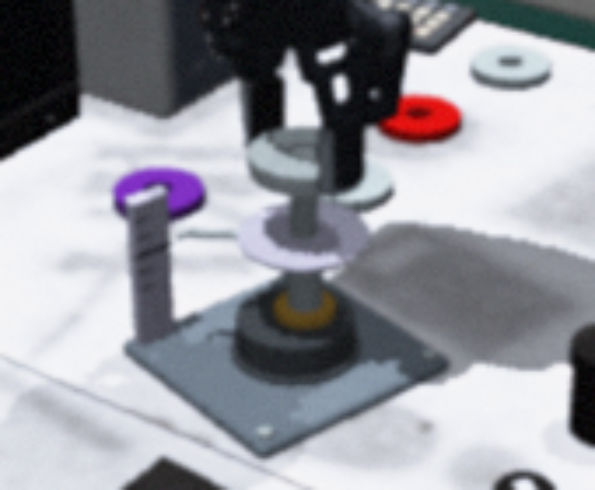

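The ring is on the spindle: its end shows inside the hole at (322,336), with no force on the tool. I'll lower the ring until the pan carries its weight, then open the fingers.

```bash
python3 - <<'E'
from h import *
x,y=.5226,.0327
h=robot.movel([x,y,.080],velocity=.06,force_limit=2.0); print(h,robot.current_tool_pos(),force(6).round(2))
if not h:
    h=robot.movel([x,y,.0675],velocity=.03,force_limit=2.2); print(h,robot.current_tool_pos(),force(12).round(2))
snap("side","h_side"); print(robot.current_t())
E
python3 - <<'E'
import cv2
p=cv2.imread("pics/h_side.png"); a=cv2.resize(p[200:340,230:400],None,fx=3.5,fy=3.5); cv2.imwrite("pics/h_side_crop.png",a)
E
```

```text
False [0.52262259 0.03265676 0.07995671] [-0.61 -1.   -1.45]
False [0.52255814 0.03269473 0.06748144] [0.31 0.21 0.33]
10.925
```

View pics/h_side_crop.png

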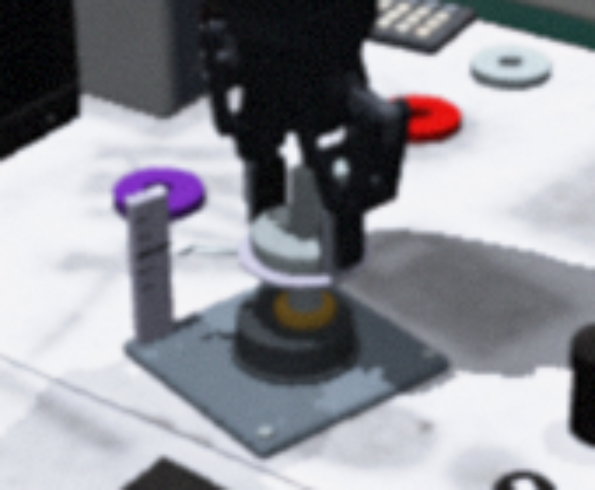

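```bash
python3 - <<'E'
from h import *
z=np.load("pics/f_wrist.npz"); r=plane([507,125],.012,z["K"],z["T"])[0]; print("A",r)
x,y=.5226,.0327
robot.grip(.80); print(robot.current_width(),robot.current_tool_pos(),force(6).round(2))
robot.movel([x,y,.09],velocity=.08); robot.movel([x,y,.19],velocity=.3)
snap("side","i_side"); p,d,K,T=snap("wrist","i_wrist"); X=cloud(d,K,T)
robot.movel([r[0],r[1],.19],velocity=.3); robot.movel([r[0],r[1],.121],velocity=.2)
robot.dwell(.1); c=robot.current_tool_pos(); p,d,K,T=snap("wrist","j_wrist"); print(c,robot.current_t())
print(proj([[r[0],r[1],.012]],K,T))
a=cv2.imread("pics/i_side.png"); cv2.imwrite("pics/i_side_crop.png",cv2.resize(a[200:340,230:400],None,fx=4,fy=4,interpolation=cv2.INTER_CUBIC))
cv2.imwrite("pics/j_crop.png",cv2.resize(p[190:290,270:370],None,fx=6,fy=6,interpolation=cv2.INTER_NEAREST))
E
```

```text
A [ 0.60544064 -0.12663731  0.012     ]
0.7993632813568289 [0.52264599 0.032711   0.06759029] [-0.01 -0.07  0.14]
[ 0.60626887 -0.12640783  0.12269657] 13.6333
[[320.8117767  235.50258945]]
```

View pics/i_side_crop.png

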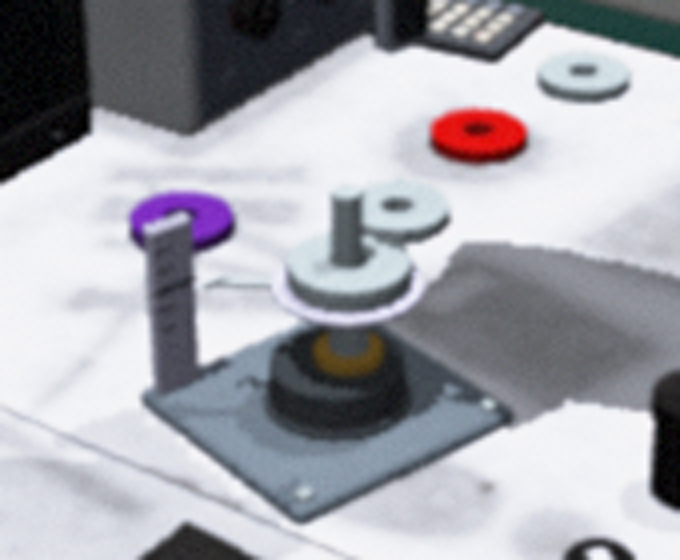

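View pics/i_wrist.png

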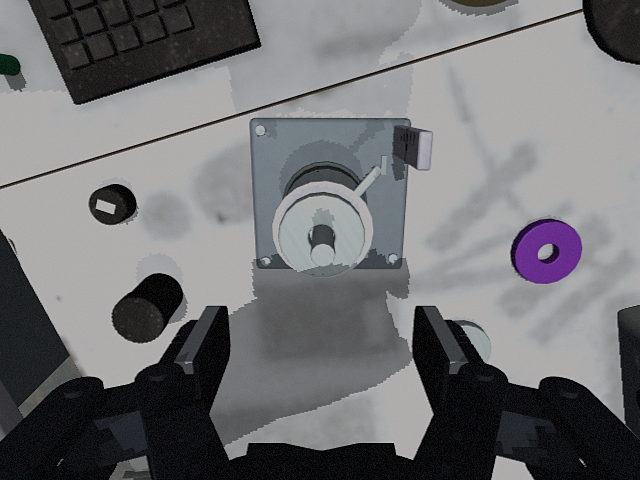

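View pics/j_wrist.png

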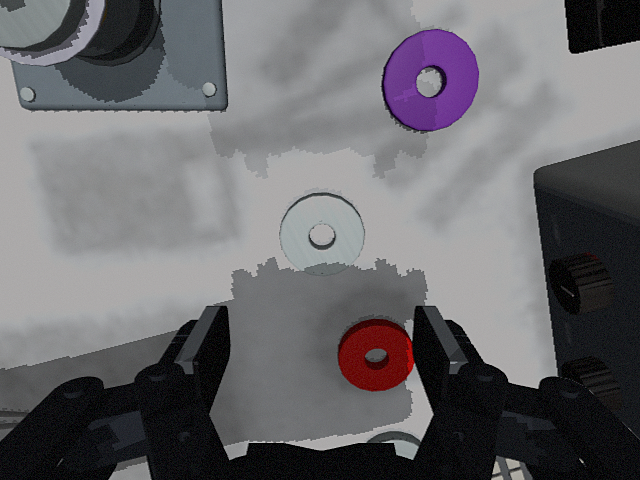

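View pics/j_crop.png

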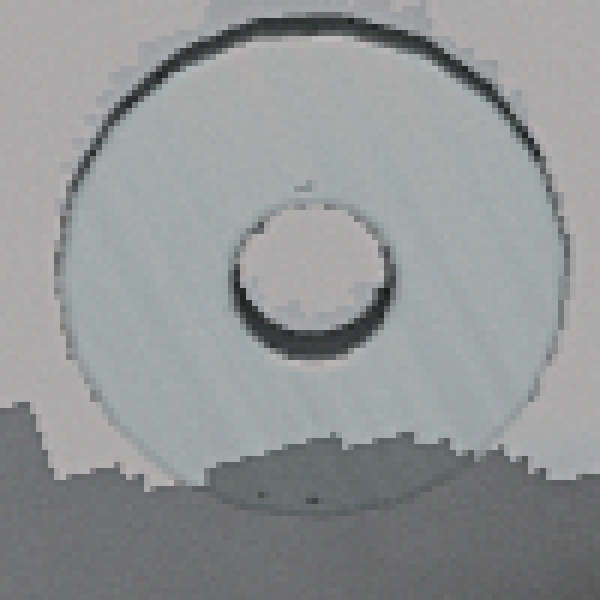

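Ring 1 is flat on the pan and its pointer is not yet at the mark. Ring A (steel grey) is at (322,236), clear of the red ring at (376,355) and the purple one at (430,80). I'll grasp ring A.

```bash
python3 - <<'E'
from h import *
z=np.load("pics/j_wrist.npz"); r=plane([321.6,235.8],.012,z["K"],z["T"])[0]; print("A",r)
x,y=r[:2]
robot.movel([x,y,.02],velocity=.2); robot.movel([x,y,.0005],velocity=.05); robot.dwell(.1)
print(robot.current_tool_pos(),force(5).round(2))
robot.grip(.5,50); print(robot.current_width(),robot.current_tool_pos(),force(5).round(2))
robot.movel([x,y,.05],velocity=.12); robot.movel([x,y,.19],velocity=.3); robot.dwell(.1)
c=robot.current_tool_pos(); p,d,K,T=snap("wrist","k_wrist"); print(c,robot.current_width(),robot.current_t(),force(10).round(2))
cv2.imwrite("pics/k_crop.png",cv2.resize(p[300:370,272:372],None,fx=6,fy=6,interpolation=cv2.INTER_NEAREST))
# pan level from i_wrist: ring top / spindle end
z=np.load("pics/i_wrist.npz"); X=cloud(z["d"],z["K"],z["T"]); print("ringtop",X[240,290],X[240,355],"pan rim",X[187,322],"spindle",X[253,322])
E
```

```text
A [ 0.60587795 -0.12697283  0.012     ]
[ 0.60598114 -0.12701023  0.00065111] [-0.56 -0.75  0.65]
0.6270971201047083 [ 0.60615925 -0.12705616  0.00143718] [-4.75  1.61 13.23]
[ 0.60501613 -0.12676765  0.18817495] 0.6187970476297006 16.5667 [ 0.48 -0.38 -1.7 ]
ringtop [0.50181516 0.03663611 0.08437766] [0.54171788 0.0253934  0.08475978] pan rim [0.53018708 0.06164745 0.07199207] spindle [0.522347   0.03418146 0.11793177]
```

View pics/k_wrist.png

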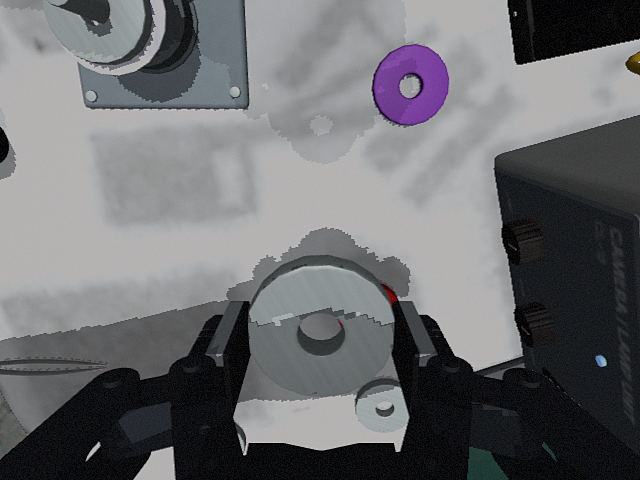

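View pics/k_crop.png

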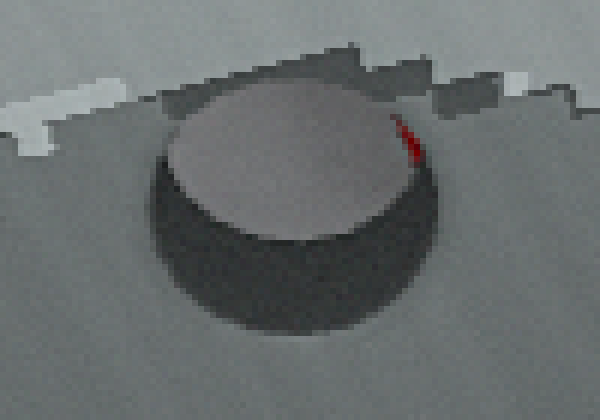

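```bash
python3 - <<'E'
from h import *
x,y=.5226,.0327
robot.movel([x,y,.17],velocity=.25); robot.movel([x,y,.130],velocity=.1); robot.dwell(.15)
print(robot.current_tool_pos(), force().round(2))
h=robot.movel([x,y,.104],velocity=.04,force_limit=2.0)
print(h,robot.current_tool_pos(), force().round(2),robot.current_t())
if not h:
    h=robot.movel([x,y,.088],velocity=.05,force_limit=2.0); print(h,robot.current_tool_pos(), force().round(2))
p,d,K,T=snap("wrist","l_wrist");snap("side","l_side"); print(robot.current_t())
a=cv2.imread("pics/l_side.png"); cv2.imwrite("pics/l_side_crop.png",cv2.resize(a[200:340,230:400],None,fx=4,fy=4,interpolation=cv2.INTER_CUBIC))
E
```

```text
[0.52307884 0.03259286 0.13068167] [ 0.79  0.27 -0.72]
False [0.52272579 0.03269908 0.10412185] [ 0.48 -0.58 -1.09] 18.9417
True [0.52237224 0.03267091 0.10048445] [ 0.75 -0.37 -2.2 ]
19.25
```

View pics/l_side_crop.png

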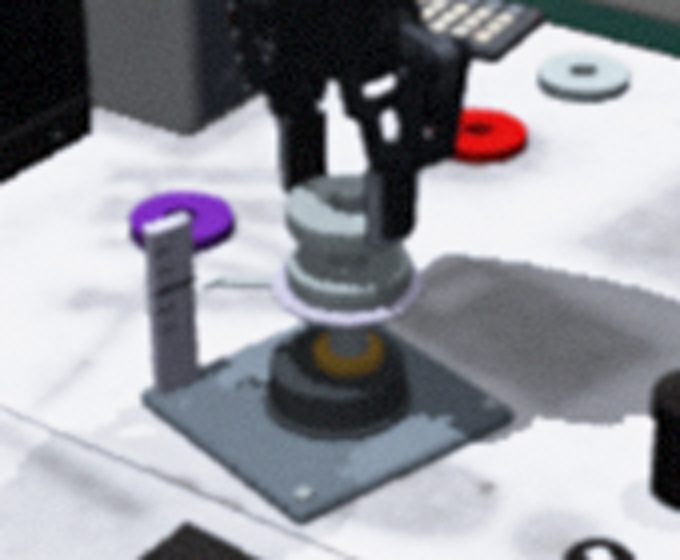

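View pics/l_wrist.png

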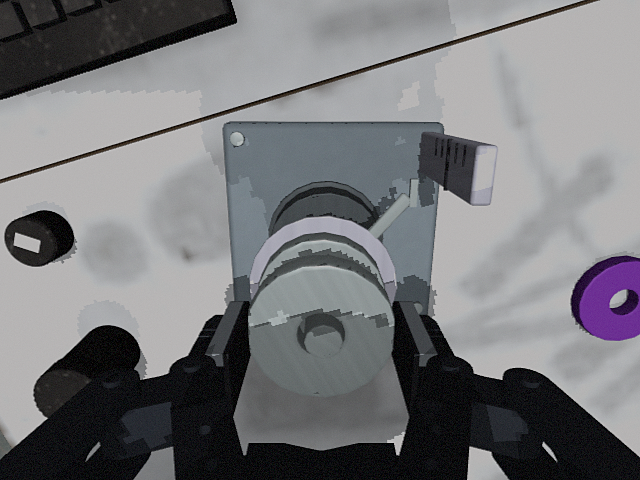

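The second ring is threaded: the spindle shows in its hole at (323,338). The stop was noise, since the measured force equals the ring's own weight. I'll lower it on.

```bash
python3 - <<'E'
from h import *
x,y=.5226,.0327
h=robot.movel([x,y,.086],velocity=.04,force_limit=2.5); print(h,robot.current_tool_pos(),force().round(2))
if robot.current_tool_pos()[2]>.0885: h=robot.movel([x,y,.086],velocity=.04,force_limit=2.5); print(h,robot.current_tool_pos(),force().round(2))
h=robot.movel([x,y,.0755],velocity=.03,force_limit=3); print(h,robot.current_tool_pos(),force(20).round(2))
snap("side","m_side"); snap("wrist","m_wrist"); print(robot.current_t())
a=cv2.imread("pics/m_side.png"); cv2.imwrite("pics/m_side_crop.png",cv2.resize(a[200:340,230:400],None,fx=4,fy=4,interpolation=cv2.INTER_CUBIC))
E
```

```text
False [0.52249197 0.03268143 0.08581825] [-0.45 -0.34 -2.  ]
False [0.52251474 0.03266505 0.0754087 ] [-0.46  0.84  0.02]
20.375
```

View pics/m_side_crop.png

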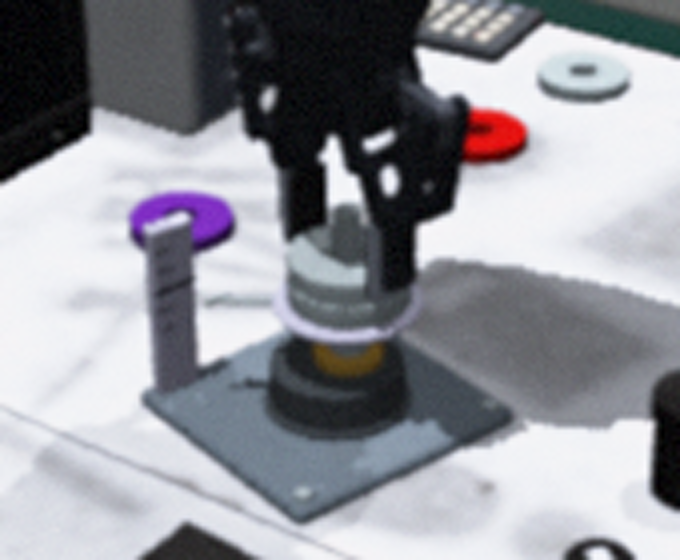

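```bash
python3 - <<'E'
from h import *
x,y=.5226,.0327
robot.grip(.80); robot.movel([x,y,.1],velocity=.08); robot.movel([x,y,.20],velocity=.3); robot.dwell(.2)
p,d,K,T=snap("wrist","n_wrist"); X=cloud(d,K,T); print(robot.current_t(),robot.current_tool_pos())
snap("side","n_side"); snap("scene","n_scene")
a=cv2.imread("pics/n_side.png"); cv2.imwrite("pics/n_side_crop.png",cv2.resize(a[220:320,255:355],None,fx=6,fy=6,interpolation=cv2.INTER_CUBIC))
cv2.imwrite("pics/n_crop.png",cv2.resize(p[110:290,240:440],None,fx=3,fy=3))
E
```

```text
21.8667 [0.52210179 0.03263344 0.19899586]
```

View pics/n_side_crop.png

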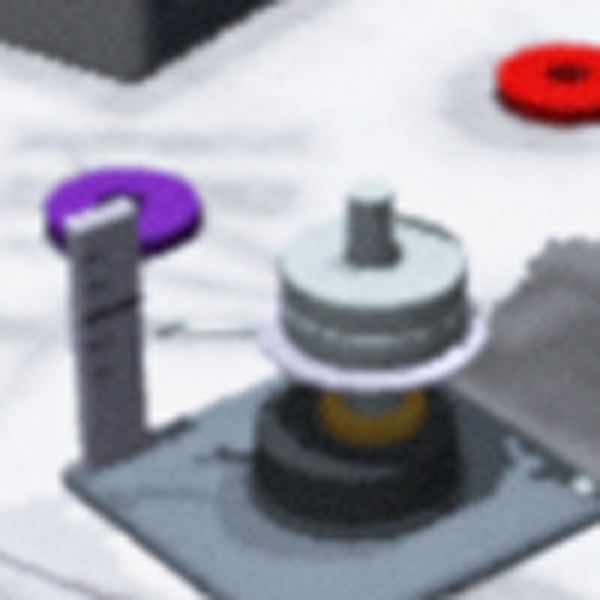

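View pics/n_wrist.png

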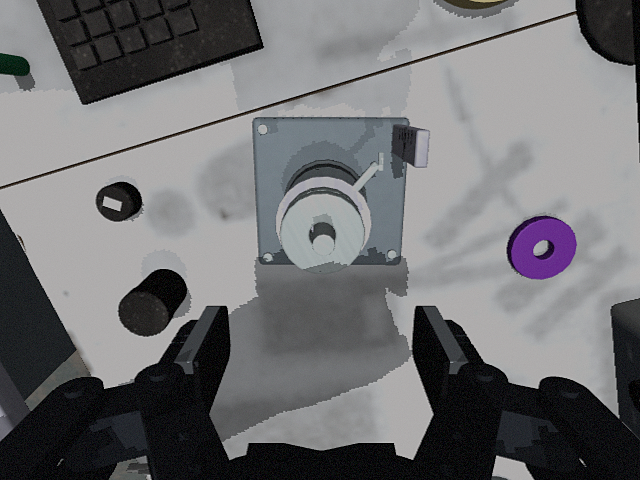

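```bash
python3 - <<'E'
from h import *
for n in ("c_wrist","i_wrist","n_wrist"):
    z=np.load(f"pics/{n}.npz"); X=cloud(z["d"],z["K"],z["T"]); p=z["p"]
    Rz=R.from_euler('z',15.7,degrees=True).as_matrix()
    L=(X-np.array([.5223,.0330,0]))@Rz.T  # approx spindle-centred, scale axes
    rr=np.hypot(L[...,0],L[...,1]); ax,ay,h=L[...,0],L[...,1],L[...,2]
    def st(m): 
        v=h[m]; v=v[np.isfinite(v)]; return len(v),np.round(np.median(v),4) if len(v) else None
    print(n,"pan",st((rr>.0295)&(rr<.033)&(h>.05)&(h<.09)),"ringtop",st((rr>.015)&(rr<.026)&(h>.05)&(h<.105)),
      "spindle",st((rr<.006)&(h>.1)),"coltop",st((h>.09)&(h<.102)&(ax>.045)&(ay>.035)),"base",st((ax>.03)&(ax<.05)&(ay<-.03)&(ay>-.05)&(h>.0)&(h<.02)),
      "pointer",st((abs(ax-ay)<.006)&(rr>.04)&(rr<.056)&(h>.05)&(h<.09)))
E
```

```text
c_wrist pan (1162, np.float64(0.0802)) ringtop (2265, np.float64(0.0802)) spindle (256, np.float64(0.1261)) coltop (452, np.float64(0.0971)) base (330, np.float64(0.0114)) pointer (121, np.float64(0.08))
i_wrist pan (1151, np.float64(0.0722)) ringtop (3196, np.float64(0.0842)) spindle (343, np.float64(0.1182)) coltop (646, np.float64(0.0971)) base (403, np.float64(0.0115)) pointer (159, np.float64(0.0721))
n_wrist pan (827, np.float64(0.0645)) ringtop (3222, np.float64(0.0885)) spindle (299, np.float64(0.1105)) coltop (588, np.float64(0.0971)) base (449, np.float64(0.0115)) pointer (145, np.float64(0.0644))
```

```bash
python3 - <<'E'
from h import *
z=np.load("pics/n_side.npz"); K,T=z["K"],z["T"]
w=np.load("pics/n_wrist.npz"); Xw=cloud(w["d"],w["K"],w["T"])
v,u=np.mgrid[150:175,368:390]; m=(Xw[150:175,368:390,2]>.06)&(Xw[150:175,368:390,2]<.07); P=Xw[150:175,368:390][m]
i=np.argmax(P[:,0]+P[:,1]); print("pointer tip",np.median(P,0),P[i])
# column face centre near (scale 56,50) minus 4 mm in y
ax=np.array([.5269,.0376]); Rz=R.from_euler('z',-15.7,degrees=True).as_matrix()[:2,:2]
for off in [(56,46),(56,50),(52,50)]:
    q=ax+Rz@np.array(off)/1e3
    for h in (.0632,.065,.096): print(off,h,((proj([[q[0],q[1],h]],K,T)[0]-[255,220])*6).round(1))
for tip in (P[i],np.median(P,0)):
  for h in (.061,.063,.065,.067): print("tip",h,((proj([[tip[0],tip[1],h]],K,T)[0]-[255,220])*6).round(1))
E
```

```text
pointer tip [0.56832782 0.06253064 0.06442405] [0.57397074 0.07008086 0.06338748]
(56, 46) 0.0632 [112.  300.6]
(56, 46) 0.065 [111.7 295.4]
(56, 46) 0.096 [106.6 204.8]
(56, 50) 0.0632 [101. 305.]
(56, 50) 0.065 [100.7 299.8]
(56, 50) 0.096 [ 95.4 209. ]
(52, 50) 0.0632 [108.6 310.3]
(52, 50) 0.065 [108.3 305.1]
(52, 50) 0.096 [103.1 214.1]
tip 0.061 [155.6 330.7]
tip 0.063 [155.3 324.9]
tip 0.065 [155.  319.1]
tip 0.067 [154.7 313.2]
tip 0.061 [186.5 325.3]
tip 0.063 [186.2 319.5]
tip 0.065 [185.9 313.7]
tip 0.067 [185.7 307.9]
```

View pics/n_crop.png

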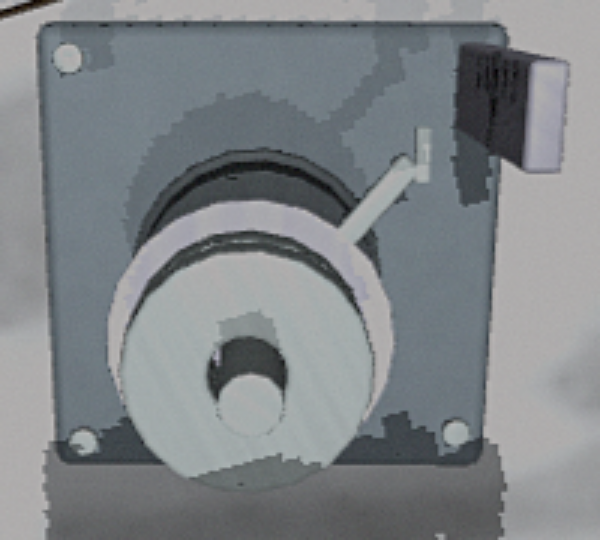

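Measured in the wrist depth image and corrected against the column top (96 mm) and base (10 mm), the pan top is about 63 mm up, so it has sunk about 22 mm. The side view agrees: the pointer end at (165,330) in the crop lies about 2 mm below the mark's level. Two rings are enough, so I'll check the bench once more and hand in.

```bash
python3 - <<'E'
from h import *
robot.movel([.5226,.0327,.26],velocity=.15); robot.dwell(.3)
snap("scene","o_scene"); p,d,K,T=snap("wrist","o_wrist"); X=cloud(d,K,T)
Rz=R.from_euler('z',15.7,degrees=True).as_matrix(); L=(X-np.array([.5223,.0330,0]))@Rz.T; rr=np.hypot(L[...,0],L[...,1]); h=L[...,2]
print("pan",np.median(h[(rr>.0295)&(rr<.033)&(h>.05)&(h<.09)]),"col",np.median(h[(h>.09)&(h<.102)&(L[...,0]>.045)&(L[...,1]>.035)]),robot.current_t())
E
```

```text
pan 0.06449396103241921 col 0.09642031779317893 22.9167
```

View pics/o_scene.png

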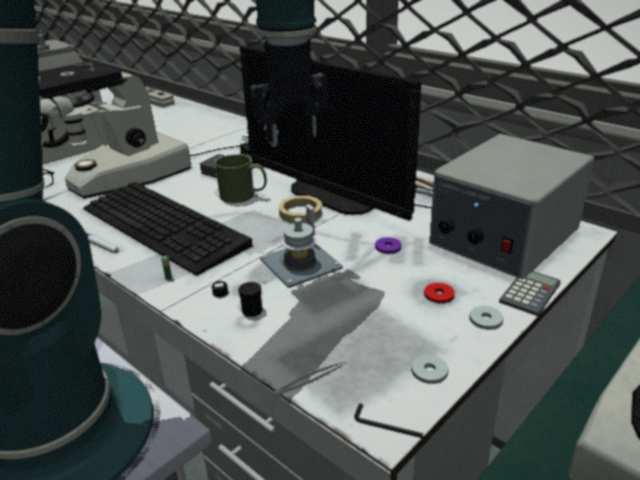

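The final view shows two rings stacked on the scale at (298,238). The spare rings at (486,316) and (430,368), the look-alikes and the bystanders are all where they were.

```bash
python3 -c "
from workcell import robot
robot.finish_job(); print(robot.current_t())"
```

```text
the job is handed in; nothing more can be done
the job is handed in; nothing more can be done
```

I threaded two of the steel rings over the spindle, and the pointer now sits about 0.5 to 2 mm below the long mark line. I handed the job in at about 23 s. I lowered each ring until the pan carried its weight before letting go.

**Last checks**
- **Pan height:** the raw depth reading puts the pan top at 64.5 mm, against 65 mm for the mark. Corrected with the known heights of the column top and base, it is about 63 mm, so the pan has sunk about 22 mm. The side view agrees that the pointer is just past the mark.
- **Rings:** both lie flat on the pan, one on the other. The other two steel rings are still on the bench.
- **Bystanders and look-alikes:** none of them had moved in the final picture.

**What was off**
- The depth camera reads 1 to 2 mm high, so the exact overshoot is uncertain. Every estimate is still past the mark.
- One force stop while lowering the second ring was sensor noise, not contact.
- I read 18 N and 13 N at the tool just after closing the fingers on the two rings on the bench. Neither was a problem.

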